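# Turn a valve block on the corner post and latch it in the fixture

### The arm

A 6-joint arm with a two-finger parallel gripper is mounted at the origin on a cart in front of the work surface, level with it; the furniture and walls round the work are solid. World frame = base frame: x ahead of the robot, y to its left, z up, the work surface at z = 0. Lengths are in m, angles in degrees, forces in N, time in s.
With the tool pointing down it reaches from about 0.325 to 0.9 m from the base axis. Payload 3.5 kg.
Tool frame: the origin (TCP) lies midway between the tips of the shut fingers; the grasp point (between the pads) lies 19 mm behind it; z points along the fingers, y is the line along which they close (so a half turn about z gives the same grasp; the last joint's range is limited). The gripper opens to 85 mm and grips with 20 to 120 N. Pads are 22 mm wide; open, the fingers measure 114 mm over their backs; the gripper's body (76 mm by 85 mm) begins 54 mm behind the grasp point. The pads swing forward as they close: fully open they stand 13 mm farther back than shut.
Start: joints at [-5.924, 15.837, -1.513, 72.651, 0, 84.076], TCP at [0.625, -0, 0.196] pointing down, gripper open.
Joint ranges: [-178.77, 178.77], [-48.84, 107.48], [-61.69, 71.31], [-111.58, 123.2], [-90, 87.43], [-180, 180]. Speed limits (degrees/s): [147.25, 147.25, 180, 180, 180, 180].

### API

Orientations are given as [roll, pitch, yaw] about the fixed x, y, z axes, in that order (R = Rz(yaw) Ry(pitch) Rx(roll)).
In Python, from bench import * gives the robot as it stands. The module is installed in compiled form; this text tells all that it offers.
- The arm moves only by the tool carry_out, never from a script. Its argument "moves" is a list that holds one entry, the list of rows, each a list of 5 numbers: the opening, from 0 (shut) to 1 (fully open), then the shift along the tool's x, y, z in m, then the turn about the tool's z in rad. A call has 1 to 12 rows; each row shifts and turns the commanded pose from where the row before left it, along the tool's axes as they then stand; what a row does not reach is not made up. A row lasts 1/10 s, in which the tool goes at most 50 mm and 8.59 degrees, less where a joint would pass 70% of its speed; a pose out of reach is approached as far as the arm can. A call is refused whole if a number of a shift passes 0.05 or a number of a turn 0.15, either way. A call with a gripper value outside its range is refused whole. The fingers move at their own pace and stop on an object; the grip force is fixed at half the most. Time passes only in rows, so rows that do not move let the fingers close. It gives the time, the measured TCP pose, the force, the opening and the grip force at its end, in the units of the state.
- get_obs(): the state, without advancing time (a new reading comes with each control period).
- grab_frame(name): name is "scene" or "side" or "wrist"; returns the picture (480x640x3 uint8, red, green, blue); there is no depth.
- camera_info(name): a dict with "mtx" (3x3 intrinsics, pixels), "origin" and "orientation" of the camera in the world; the wrist camera has in their place "tool_from_camera" (4x4, takes a point from camera to tool coordinates, whose origin is the TCP and whose axes are the flange's). Camera axes: x right, y down, z forward; pixel columns grow to the right and rows downward; lengths in m; the calibration is good to about 2 mm. A picture is of the moment at which its call begins: read the wrist's pose just before it. camera_info takes no time and is no camera call.
- sign_off(): hands the job in; it is judged then, once.
The state is a dict: "clock": time; "q": joint angles; "joint_vel": joint speeds; "effort": joint torques, N m; "tool_pos": TCP position; "orientation": TCP orientation; "ft_force": force on the tool from outside, world axes, zero at the start; "ft_torque": the same for the moment, N m; "finger_gap": finger opening in m; "grip_force": force on a finger pad.
Only numpy, scipy, OpenCV 4.12 (cv2) and the standard library are available. Lean on these libraries where they do the work, as an engineer would, in place of code of your own. Each camera call takes 0.05 s, during which the arm holds its last target. There are 200 camera calls.

### The job

Load the grey square valve block into the blue nest of the fixture plate: slide it along the plate and swing it round the rubber-sleeved post so that it turns a quarter turn and its brass nipple points into the nest, square it up flat against the steel fence, then push it along the fence, nipple first into the slot, until the spring latch has snapped fully shut behind it. Keep the block flat on the plate, push gently (it never needs more than about 20 N; 50 N would bruise it) and leave the other things on the bench where they are.

Things in the scene. Friction and masses are not known exactly. Their poses are not given: they have to be found in the camera images.
- block: square grey valve block, 90 x 90 mm, 45 mm high, about 0.6 kg, brass nipple (18 mm thick, 22 mm long) in the middle of one side. Loose, slides flat. Origin: centre of its underside; x points out along the nipple, z up. Starts left of the post, nipple toward the robot (fixture -y, within 0.15 rad); slid along the fixture's x, its right side meets the post 3 to 30 mm from its far corner
- fixture: fixed dark grey metal plate 448 x 190 mm, 10 mm thick, that carries post, fence and nest. Origin: on the plate's underside, below the left end of the fence's line. x runs along the fence toward the nest (to the robot's right), y away from the robot, z up; plate from x -150 to 298 mm, y -147 to 43 mm. The block slides on its top, 10 mm above the origin
- fence (a point): steel fence, smooth, 36 mm high, on the far side; the block squares up on it easily once it is clear of the rubber post (its middle beyond about x 55 mm). This point: middle of its face at the plate's top, at x 154, y 0 mm of the fixture. The face runs along the fixture's x from x 20 to 288 mm
- post: fixed round corner post with a grippy black rubber sleeve, 16 mm thick, 46 mm high, left of the fence. Origin: centre of its foot, at x 0, y 8 mm of the fixture (near side flush with the fence). The block pivots on it: push the block's left side near the nipple end in an arc round the post, counterclockwise from above. Pushed straight toward the post, the block only jams on it
- channel (a point): reference point on the plate's top at x 148, y -45 mm of the fixture, on the nest's centre line. The blue nest is clamped anywhere in a 12 mm range along the fence and is itself not measured: feel for it. Its stop face is at x 231.5 to 243.5 mm, with a 31 mm slot for the nipple at y -45 mm; its near guide, 30 mm high, leaves a channel 93.5 mm wide from x 144 to 156 mm on
- latch (a joint): brass spring bolt (slanted nose, black pull knob) on the robot's side of the nest's mouth, in a housing 38 mm high, from x 104 to 116 mm on, y below -103 mm of the fixture. 0 m = shut (nose 10 mm into the channel), up to 0.018 pushed back. The passing block presses it back against 1 to 3 N; it snaps to 0 behind the block when this is home, with 1.5 mm left to the stop
- ejector (a joint): two sprung pins in the nest's stop face, moving together. 0 m = out (10 mm proud of the stop), 0.010 = pushed in flush; spring 3 N at first, 6 N at the end. With the block latched, the pins press it back on the latch and read 0.0085 to 0.010
- nipple (a point): end of the block's brass nipple, 67 mm from the block's middle and 21 mm above its underside
- ring_spanner: steel spanner, 210 mm long, lying left of the fixture: leave alone
- bronze_bush: flanged bronze bush, 46 mm wide, 40 mm high, behind the fixture on the left: leave alone
- shift_log: blue note book, 210 x 148 x 11 mm, lying right of the fixture: leave alone
- valve_body: small bronze and steel valve, 98 mm high, standing right of the fixture at the back: leave alone

How it is judged:
By the outcome, as a careful person would: the job done as asked, in the order asked, and still so for the second after the job is handed in, with the robot touching nothing.
It also fails if it takes over 72 s, if anything falls off the work surface, if the arm or the gripper's body presses on something with over 40 N, if the wrist force passes 120 N, or if a joint passes its speed limit or range.

## Working session

There is one attempt and no reset: what is moved stays moved. The work goes in short steps, Python scripts to look and compute and a tool call to move; the robot and the scene stay as the last step left them, time stands still between calls to the robot, and variables do not carry over. Pictures are saved under pics/ and viewed, at most 10 in all, crops included, and the job is handed in when it is done.

Besides the shell and the picture viewer there is one more tool, called after "Call:" by a JSON object that holds its "fn" and its "kwargs", one argument or row to a line. carry_out: Moves the arm, as the interface text tells. Its arguments: {"type":"object","properties":{"moves":{"type":"array","items":{"type":"array","items":{"type":"array","items":{"type":"number"}}}}},"required":["moves"]}

```bash
mkdir -p pics; python3 - <<'E'
from bench import *
import cv2
o=get_obs();print({k:o[k] for k in('clock','tool_pos','orientation','ft_force','finger_gap')})
for n in('scene','side','wrist'):
    print(n,camera_info(n))
    cv2.imwrite(f'pics/{n}0.png',grab_frame(n)[:,:,::-1])
E
```

```text
{'clock': 0.0, 'tool_pos': array([6.24148258e-01, 6.56770123e-05, 1.95257380e-01]), 'orientation': array([-1.79875505e+02, -1.33582389e-02,  8.99993243e+01]), 'ft_force': array([-0.33776485, -0.43141184,  1.10509573]), 'finger_gap': 0.08504033767587242}
scene {'mtx': array([[531.86461572,   0.        , 322.49977107],
       [  0.        , 531.86461572, 249.2313093 ],
       [  0.        ,   0.        ,   1.        ]]), 'origin': array([-0.15389489, -1.01637964,  0.70065401]), 'orientation': array([-118.04811901,   -1.21658191,  -36.66321548])}
side {'mtx': array([[440.14315041,   0.        , 316.88384801],
       [  0.        , 440.14315041, 231.19632418],
       [  0.        ,   0.        ,   1.        ]]), 'origin': array([0.23815719, 1.1272083 , 0.61747046]), 'orientation': array([-115.12967838,   -0.73458973, -163.66862128])}
wrist {'mtx': array([[340.79341535,   0.        , 313.15676734],
       [  0.        , 340.79341535, 242.94500759],
       [  0.        ,   0.        ,   1.        ]]), 'tool_from_camera': array([[-0.00101564, -0.95144931, -0.30780379,  0.07993565],
       [ 0.99999792, -0.0015102 ,  0.00136853,  0.00108512],
       [-0.00176693, -0.30780176,  0.95144887, -0.17718291],
       [ 0.        ,  0.        ,  0.        ,  1.        ]])}
```

View pics/scene0.png

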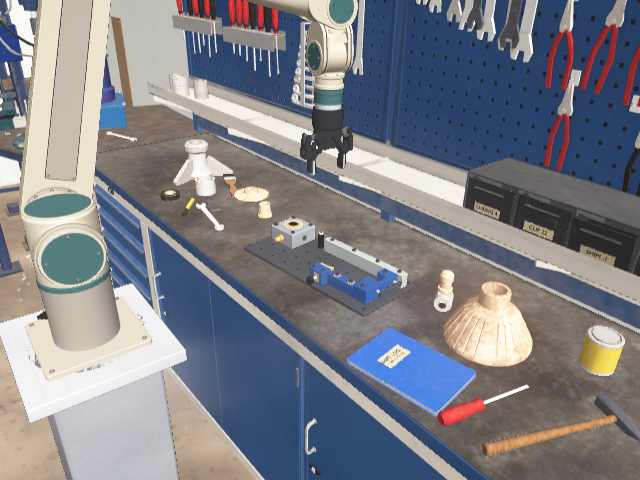

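View pics/wrist0.png

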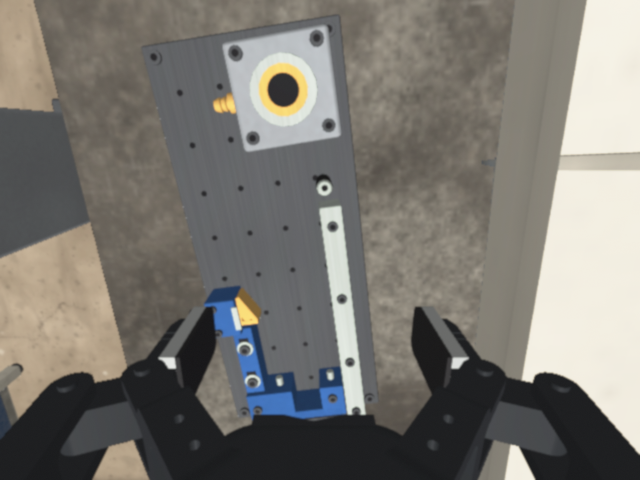

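```bash
cat > h.py <<'E'
from bench import *
import numpy as np, cv2
from scipy.spatial.transform import Rotation as R
def cam(n,obs=None):
    c=camera_info(n)
    if n=='wrist':
        o=obs or get_obs();T=np.eye(4);T[:3,:3]=R.from_euler('xyz',o['orientation'],degrees=True).as_matrix();T[:3,3]=o['tool_pos']
        T=T@c['tool_from_camera']
    else:
        T=np.eye(4);T[:3,:3]=R.from_euler('xyz',c['orientation'],degrees=True).as_matrix();T[:3,3]=c['origin']
    return c['mtx'],T
def ray(uv,z,KT):
    K,T=KT;d=T[:3,:3]@np.linalg.solve(K,[uv[0],uv[1],1]);return T[:3,3]+d*(z-T[2,3])/d[2]
def proj(p,KT):
    K,T=KT;q=K@(T[:3,:3].T@(np.asarray(p)-T[:3,3]));return q[:2]/q[2]
E
python3 - <<'E'
import cv2
im=cv2.imread('pics/wrist0.png')
cv2.imwrite('pics/w0a.png',cv2.resize(im[5:215,130:396],None,fx=2.8,fy=2.8,interpolation=cv2.INTER_CUBIC))
cv2.imwrite('pics/w0b.png',cv2.resize(im[200:420,190:390],None,fx=2.7,fy=2.7,interpolation=cv2.INTER_CUBIC))
E
```

```text
(no output)
```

View pics/w0a.png

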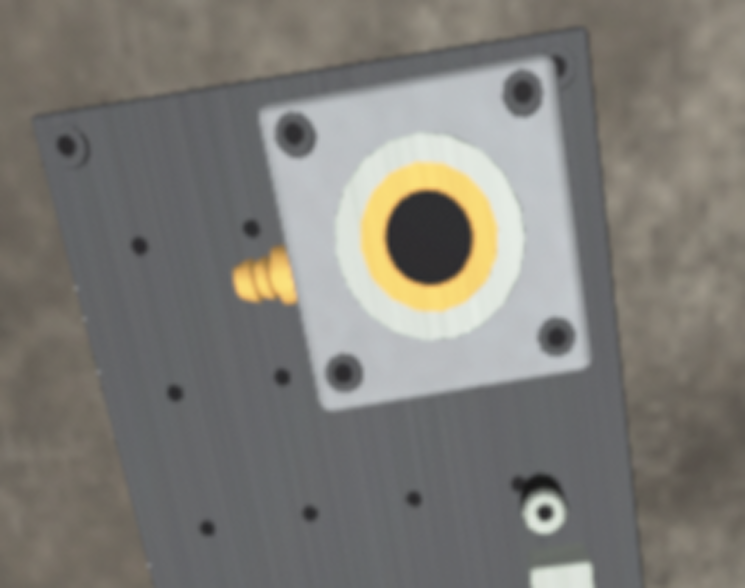

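View pics/w0b.png

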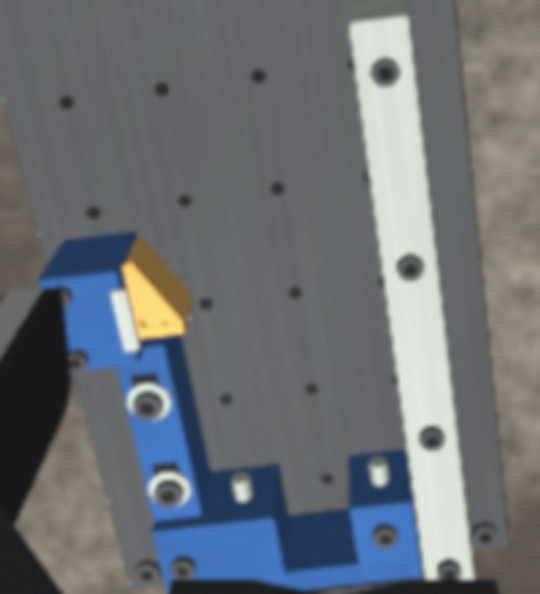

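```bash
cat > fit.py <<'E'
from h import *
from scipy.optimize import least_squares
KT=cam('wrist')
A=lambda u,v:(u/2.8+130,v/2.8+5)
B=lambda u,v:(u/2.7+190,v/2.7+200)
pts=[(A(34,117),(-.150,-.147,.010)),(A(586,29),(-.150,.043,.010)),(A(545,513),(0,.008,.056)),(B(350,22),(.020,0,.046))]
def tw(p,l): c,s=np.cos(p[2]),np.sin(p[2]);return np.array([p[0]+c*l[0]-s*l[1],p[1]+s*l[0]+c*l[1],l[2]])
f=lambda p:np.concatenate([(ray(uv,l[2],KT)-tw(p,l))[:2] for uv,l in pts])
r=least_squares(f,[.6,0,-1.5]);print('fixture',r.x,np.degrees(r.x[2]),'res mm',np.round(f(r.x)*1e3,1))
def tofix(w,p=r.x): c,s=np.cos(p[2]),np.sin(p[2]);d=w[:2]-p[:2];return np.array([c*d[0]+s*d[1],-s*d[0]+c*d[1]])
C=[tofix(ray(A(*q),.055,KT)) for q in[(259,110),(550,57),(590,368),(323,410)]]
print('block corners',np.round(C,4),'c',np.mean(C,0),'sides',[np.linalg.norm(C[i]-C[i-1]) for i in range(4)])
print('edge dirs',[np.degrees(np.arctan2(*(C[(i+1)%4]-C[i])[::-1])) for i in range(4)])
print('nipple end',tofix(ray(A(233,286),.031,KT)))
print('fence line end',tofix(ray(B(424,578),.046,KT)))
print('latch tip',tofix(ray(B(185,330),.04,KT)),'stop edge',tofix(ray(B(280,522),.04,KT)),tofix(ray(B(352,510),.04,KT)))
S=cam('scene');im=cv2.imread('pics/scene0.png')
for l in [(-.15,-.147,.01),(-.15,.043,.01),(.298,.043,.01),(.298,-.147,.01),(0,.008,.056),(.02,0,.046),(.288,0,.046)]:
    print(l,np.round(proj(tw(r.x,l),S),1))
E
python3 fit.py
python3 - <<'E'
import cv2
im=cv2.imread('pics/scene0.png')
cv2.imwrite('pics/s0a.png',cv2.resize(im[205:325,235:420],None,fx=4.2,fy=4.2,interpolation=cv2.INTER_CUBIC))
E
```

```text
fixture [ 0.6290645   0.02918766 -1.43284741] -82.09610926378194 res mm [ 1.7 -0.3 -1.2 -1.  -0.7  0.7  0.1  0.6]
block corners [[-0.1298 -0.0607]
 [-0.1314  0.0258]
 [-0.0443  0.0275]
 [-0.0434 -0.0591]] c [-0.08722109 -0.01661726] sides [np.float64(0.08648682902017614), np.float64(0.08658340877824251), np.float64(0.08718462589530551), np.float64(0.08660455331199551)]
edge dirs [np.float64(91.06876766068524), np.float64(1.105710847158882), np.float64(-89.39287879913273), np.float64(-178.9061365929373)]
nipple end [-0.08620159 -0.08557767]
fence line end [ 0.27372865 -0.00058331]
latch tip [ 0.13892546 -0.08407629] stop edge [ 0.23987375 -0.06049833] [ 0.23786334 -0.02803723]
(-0.15, -0.147, 0.01) [243.1 245.5]
(-0.15, 0.043, 0.01) [294.  225.7]
(0.298, 0.043, 0.01) [414.7 283.7]
(0.298, -0.147, 0.01) [363.9 313.7]
(0, 0.008, 0.056) [321.  231.8]
(0.02, 0, 0.046) [323.9 238.4]
(0.288, 0, 0.046) [402.1 275.7]
```

View pics/s0a.png

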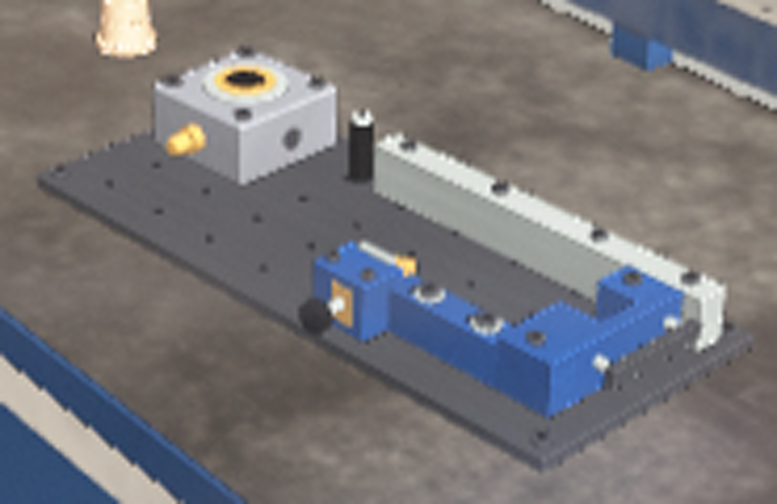

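```bash
cat >> h.py <<'E'
F=np.array([0.6290645,0.02918766,-1.43284741])
def tofix(w):
    c,s=np.cos(F[2]),np.sin(F[2]);d=np.asarray(w)[:2]-F[:2];return np.array([c*d[0]+s*d[1],-s*d[0]+c*d[1]])
def tow(x,y):
    c,s=np.cos(F[2]),np.sin(F[2]);return np.array([F[0]+c*x-s*y,F[1]+s*x+c*y])
def st():
    o=get_obs();Rm=R.from_euler('xyz',o['orientation'],degrees=True).as_matrix()
    f=o['ft_force'];c,s=np.cos(F[2]),np.sin(F[2])
    print('t',round(o['clock'],2),'fix',np.round(tofix(o['tool_pos'])*1e3,1),'z',round(o['tool_pos'][2]*1e3,1),'yaw-fix',round(o['orientation'][2]-np.degrees(F[2]),2),'Ffix',np.round([c*f[0]+s*f[1],-s*f[0]+c*f[1],f[2]],1),'q',np.round(o['q'],0),'gap',round(o['finger_gap'],3))
    return o,Rm
def to(x,y,z):
    o,Rm=st();d=Rm.T@(np.r_[tow(x,y),z]-o['tool_pos']);print('tool shift to target',np.round(d,4))
E
python3 - <<'E'
from h import *
to(-.165,-.017,.1)
S=cam('scene')
for uv in[(198,205),(222,228),(264,217)]:print(tofix(ray(uv,.003,S)))
E
```

```text
t 0.15 fix [28.2 -8.7] z 195.5 yaw-fix 172.09 Ffix [-0.   0.4 -0.1] q [-6. 16. -2. 73.  0. 84.] gap 0.085
tool shift to target [ 0.1902 -0.0346  0.0956]
[-0.48737428 -0.07516157]
[-0.29316301 -0.11738085]
[-0.27097319  0.02531945]
```

Call:
{"fn": "carry_out", "kwargs": {
  "moves": [
    [[0,0,0,0,-0.069],[0,0,0,0,-0.069]]
  ]
}}

```text
clock: 0.35
tool_pos: [0.6246, 0.0, 0.1958]
orientation: [-179.9, -0.0, 98.1]
ft_force: [-0.1, -0.2, 0.2]
finger_gap: 0.0587
grip_force: 0.0
```

```bash
python3 -c "
from h import *
to(-.165,-.017,.1)"
```

```text
t 0.35 fix [28.2 -8.4] z 195.8 yaw-fix 180.17 Ffix [ 0.2 -0.1  0.2] q [-6. 16. -2. 73.  0. 76.] gap 0.059
tool shift to target [ 0.1932 -0.0079  0.0959]
```

Call:
{"fn": "carry_out", "kwargs": {
  "moves": [
    [[0,0.048,-0.002,0,0],[0,0.048,-0.002,0,0],[0,0.048,-0.002,0,0],[0,0.049,-0.002,0,0],[0,0,0,0.048,0],[0,0,0,0.048,0],[0,0,0,0.04,0],[0,0,0,0.034,0],[0,0,0,0,0]]
  ]
}}

```text
clock: 1.25
tool_pos: [0.5844, 0.1889, 0.0204]
orientation: [-179.3, 0.1, 97.9]
ft_force: [-1.2, -0.0, -0.2]
finger_gap: 0.0004
grip_force: 0.0
```

```bash
python3 -c "
from h import *
to(-.145,-.017,.025)"
```

```text
t 1.25 fix [-164.3  -22.3] z 20.4 yaw-fix 180.01 Ffix [-0.1 -1.2 -0.2] q [ 12.  23. -14.  54.  -0.  94.] gap 0.0
tool shift to target [-0.0193  0.0052 -0.0046]
```

Call:
{"fn": "carry_out", "kwargs": {
  "moves": [
    [[0,-0.01,0.003,-0.003,0],[0,-0.008,0.002,0,0],[0,-0.006,0,0,0],[0,-0.006,0,0,0],[0,-0.006,0,0,0]]
  ]
}}

```text
clock: 1.75
tool_pos: [0.6014, 0.1544, 0.0307]
orientation: [179.9, -0.0, 97.9]
ft_force: [-0.0, -0.6, -0.6]
finger_gap: 0.0001
grip_force: 0.0
```

```bash
python3 -c "
from h import *
st()"
```

```text
t 1.75 fix [-127.9  -10.2] z 30.7 yaw-fix 179.98 Ffix [ 0.5 -0.1 -0.6] q [  8.  23. -13.  54.   0.  91.] gap 0.0
```

Call:
{"fn": "carry_out", "kwargs": {
  "moves": [
    [[0,-0.005,0,0,0],[0,-0.004,0,0,0],[0,-0.003,0,0,0]]
  ]
}}

```text
clock: 2.05
tool_pos: [0.602, 0.1428, 0.0294]
orientation: [-180.0, -0.0, 97.9]
ft_force: [0.9, 0.5, -0.5]
finger_gap: 0.0001
grip_force: 0.0
```

```bash
python3 -c "
from h import *
st()"
```

```text
t 2.05 fix [-116.3  -11.2] z 29.4 yaw-fix 179.99 Ffix [-0.3  1.  -0.5] q [  7.  23. -14.  54.   0.  89.] gap 0.0
```

```bash
python3 -c "
from h import *
st();cv2.imwrite('pics/w1.png',grab_frame('side')[100:400,150:550,::-1].repeat(2,0).repeat(2,1))"
```

```text
t 2.05 fix [-116.3  -11.2] z 29.4 yaw-fix 179.99 Ffix [-0.3  1.  -0.5] q [  7.  23. -14.  54.   0.  89.] gap 0.0
```

View pics/w1.png

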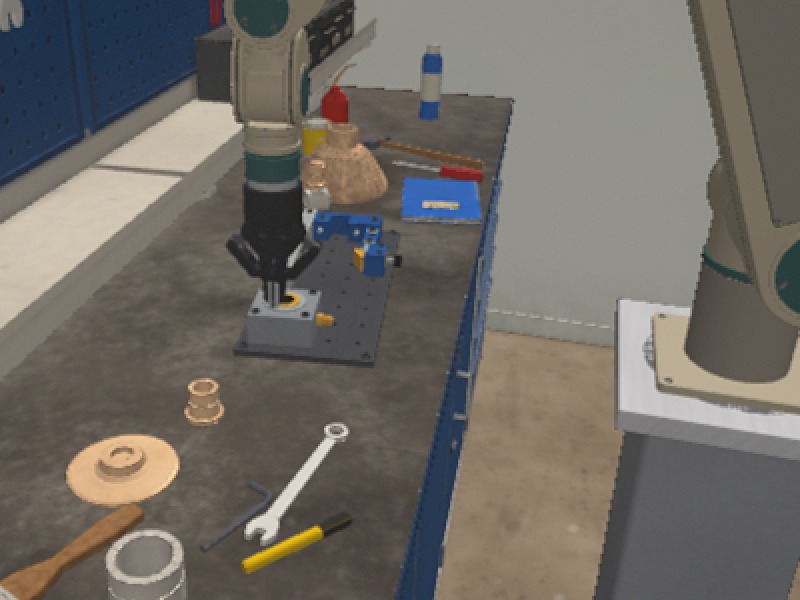

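```bash
python3 -c "
from h import *
o,_=st();S=cam('side');f=lambda p:np.round((proj(p,S)-[150,100])*2)
print(f(o['tool_pos']),f(np.r_[tow(-.15,-.147),.01]),f(np.r_[tow(-.15,.043),.01]),f(np.r_[tow(-.087,-.017),.055]),f(np.r_[tow(-.053,-.017),.055]),f(np.r_[tow(0,.008),.056]))
im=grab_frame('side');cv2.imwrite('pics/s2.png',cv2.resize(im[195:290,255:375,::-1],None,fx=6,fy=6,interpolation=cv2.INTER_CUBIC))
st()"
```

```text
t 2.1 fix [-115.9  -11.2] z 29.3 yaw-fix 179.98 Ffix [-0.3 -0.   0.2] q [  7.  23. -14.  54.  -0.  89.] gap -0.0
[275. 326.] [371. 360.] [230. 348.] [283. 300.] [288. 289.] [278. 271.]
t 2.15 fix [-116.3  -11.2] z 29.3 yaw-fix 179.98 Ffix [0.2 0.8 0.3] q [  7.  23. -14.  54.  -0.  89.] gap 0.0
```

View pics/s2.png

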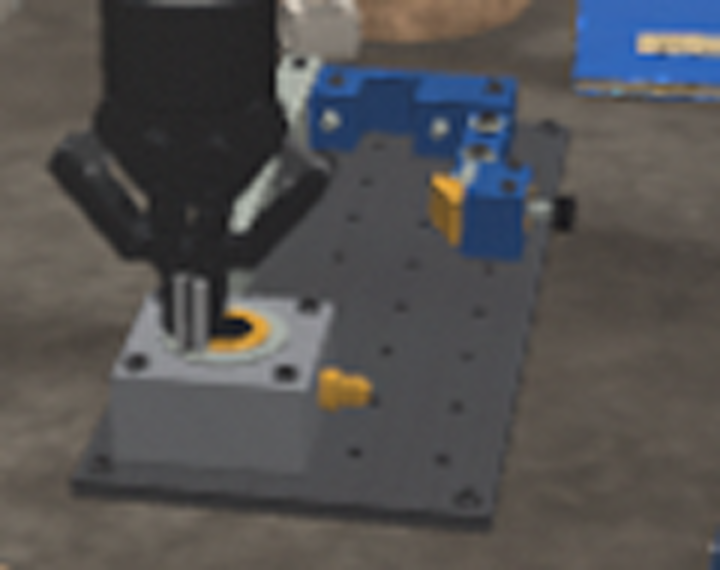

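```bash
python3 -c "
from h import *
S=cam('side');A=lambda u,v:(255+u/6,195+v/6)
for n,p,z in[('bfl',(110,468),.01),('bfr',(303,472),.01),('tfl',(115,375),.055),('tfr',(305,390),.055),('tbl',(150,297),.055),('tbr',(333,300),.055),('tipbottom',(190,352),.055),('plateNear',(490,520),.01),('plateFar',(75,487),.01),('bore',(230,328),.055)]:print(n,np.round(tofix(ray(A(*p),z,S))*1e3,1))
o,_=st()
for z in(.029,.055,.08):print((proj(np.r_[o['tool_pos'][:2],z],S)-[255,195])*6)
"
```

```text
bfl [-142.    22.7]
bfr [-130.9  -63.4]
tfl [-136.9   20.3]
tfr [-136.2  -65.1]
tbl [-59.5  22. ]
tbr [-47.8 -63.3]
tipbottom [-110.    -7.9]
plateNear [-157.4 -150.6]
plateFar [-160.6   34.1]
bore [-84.  -21.2]
t 2.15 fix [-116.3  -11.2] z 29.3 yaw-fix 179.98 Ffix [0.2 0.8 0.3] q [  7.  23. -14.  54.  -0.  89.] gap 0.0
[195.07718577 409.69180832]
[194.17916483 359.086653  ]
[193.29977764 309.53154486]
```

```bash
python3 -c "
from h import *
cv2.imwrite('pics/w3.png',grab_frame('wrist')[:,:,::-1])"
```

```text
(no output)
```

View pics/w3.png

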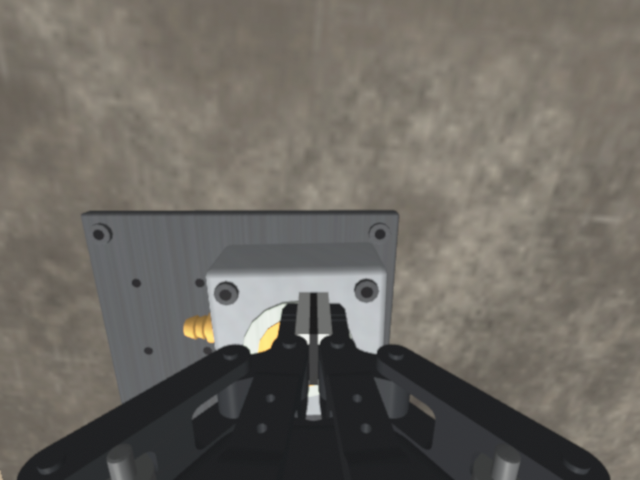

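Call:
{"fn": "carry_out", "kwargs": {
  "moves": [
    [[0,0.03,-0.003,0,0],[0,0.025,-0.003,0,0],[0,0,0,0.01,0],[0,0,0,0.008,0],[0,0,0,0.006,0],[0,0,0,0,0],[0,0,0,0,0]]
  ]
}}

```text
clock: 2.9
tool_pos: [0.5884, 0.1961, 0.005]
orientation: [-180.0, 0.0, 97.9]
ft_force: [0.5, 1.0, 0.7]
finger_gap: 0.0002
grip_force: 0.0
```

Call:
{"fn": "carry_out", "kwargs": {
  "moves": [
    [[0,0,0,0.003,0],[0,0,0,0.003,0],[0,0,0,0,0]]
  ]
}}

```text
clock: 3.2
tool_pos: [0.5883, 0.1966, -0.001]
orientation: [-180.0, 0.0, 97.9]
ft_force: [-1.2, -0.1, 0.6]
finger_gap: 0.0003
grip_force: 0.0
```

```bash
python3 -c "
from h import *
st()"
```

```text
t 3.2 fix [-171.4  -17.3] z -1.0 yaw-fix 179.99 Ffix [-0.  -1.2  0.6] q [ 13.  25. -15.  51.   0.  95.] gap 0.0
```

Call:
{"fn": "carry_out", "kwargs": {
  "moves": [
    [[0,-0.012,0,0.001,0],[0,-0.01,0,0.001,0],[0,-0.006,0,0,0],[0,-0.006,0,0,0],[0,-0.006,0,0,0]]
  ]
}}

```text
clock: 3.7
tool_pos: [0.594, 0.1571, -0.0027]
orientation: [-180.0, -0.1, 97.9]
ft_force: [-0.5, 2.9, -1.2]
finger_gap: 0.0002
grip_force: 1.3
```

```bash
python3 -c "
from h import *
st()"
```

```text
t 3.7 fix [-131.5  -17.1] z -2.7 yaw-fix 180.0 Ffix [-2.9 -0.1 -1.2] q [  9.  24. -16.  50.   0.  91.] gap 0.0
```

Call:
{"fn": "carry_out", "kwargs": {
  "moves": [
    [[0,-0.005,0,0,0],[0,-0.004,0,0,0]]
  ]
}}

```text
clock: 3.9
tool_pos: [0.5951, 0.1481, -0.0027]
orientation: [-180.0, -0.0, 97.9]
ft_force: [-0.2, 1.9, -1.6]
finger_gap: -0.0001
grip_force: 1.3
```

```bash
python3 -c "
from h import *
st()"
```

```text
t 3.9 fix [-122.4  -17.3] z -2.7 yaw-fix 180.0 Ffix [-1.9  0.1 -1.6] q [  8.  24. -16.  50.   0.  90.] gap -0.0
```

Contact confirmed: the fingers really are about 30 mm shorter than stated, and the block now slides at ~2 N. Push on to the post.

Call:
{"fn": "carry_out", "kwargs": {
  "moves": [
    [[0,-0.005,0,0,0],[0,-0.003,0,0,0],[0,-0.002,0,0,0]]
  ]
}}

```text
clock: 4.2
tool_pos: [0.5966, 0.1382, -0.0027]
orientation: [-180.0, -0.0, 97.9]
ft_force: [-0.7, 1.7, -0.8]
finger_gap: 0.0001
grip_force: 1.2
```

Call:
{"fn": "carry_out", "kwargs": {
  "moves": [
    [[0,-0.002,0,0,0]]
  ]
}}

```text
clock: 4.3
tool_pos: [0.5968, 0.1363, -0.0027]
orientation: [-180.0, -0.0, 97.9]
ft_force: [0.1, 2.0, -1.5]
finger_gap: -0.0003
grip_force: 1.2
```

Call:
{"fn": "carry_out", "kwargs": {
  "moves": [
    [[0,-0.002,0,0,0]]
  ]
}}

```text
clock: 4.4
tool_pos: [0.5968, 0.1353, -0.0027]
orientation: [-180.0, -0.1, 97.9]
ft_force: [-2.4, 7.7, -0.2]
finger_gap: 0.0001
grip_force: 3.7
```

```bash
python3 -c "
from h import *
st()"
```

```text
t 4.4 fix [-109.5  -17.3] z -2.7 yaw-fix 180.03 Ffix [-8.  -1.4 -0.2] q [  7.  24. -16.  50.   0.  89.] gap 0.0
```

Call:
{"fn": "carry_out", "kwargs": {
  "moves": [
    [[0,0.006,0,0,0],[0,0,-0.015,0,0],[0,0,-0.014,0,0],[0,-0.005,0,0,0],[0,0,0,0,0]]
  ]
}}

```text
clock: 4.9
tool_pos: [0.568, 0.1313, -0.0026]
orientation: [-180.0, -0.0, 97.9]
ft_force: [-1.7, 1.4, -0.7]
finger_gap: -0.0001
grip_force: 0.9
```

```bash
python3 -c "
from h import *
st()
P=np.array([0,8.]);d=np.radians(3)
def pose(th,k=100,u=-54):
    n=np.array([np.cos(th),np.sin(th)]);t=np.array([-n[1],n[0]]);return P-8*n-k*n+(u+8*th)*t,n,t
for i in range(0,30,6):
    a,n,t=pose(i*d);b=pose((i+1)*d)[0];print(i*3,np.round(a,1),'row x,y mm',np.round(-(b-a)@n,2),np.round((b-a)@t,2))
print(pose(np.pi/2)[0])
"
```

```text
t 4.9 fix [-109.5  -46.5] z -2.6 yaw-fix 179.99 Ffix [-1.6 -1.5 -0.7] q [  7.  22. -20.  49.   0.  89.] gap -0.0
0 [-108.  -46.] row x,y mm -2.95 -5.16
18 [-86.8 -74.3] row x,y mm -2.82 -5.16
36 [-58.6 -95.1] row x,y mm -2.69 -5.17
54 [ -25.9 -106.7] row x,y mm -2.56 -5.17
72 [   8.4 -108.3] row x,y mm -2.43 -5.17
[  41.43362939 -100.        ]
```

Call:
{"fn": "carry_out", "kwargs": {
  "moves": [
    [[0,-0.004,-0.005,0,-0.052],[0,-0.003,-0.005,0,-0.052],[0,-0.003,-0.005,0,-0.052],[0,-0.003,-0.005,0,-0.052]]
  ]
}}

```text
clock: 5.3
tool_pos: [0.5508, 0.1168, -0.0025]
orientation: [-180.0, -0.3, 110.0]
ft_force: [-4.6, 7.4, 3.3]
finger_gap: -0.0004
grip_force: 4.3
```

```bash
python3 -c "
from h import *
st()"
```

```text
t 5.3 fix [-97.5 -65.5] z -2.5 yaw-fix 192.1 Ffix [-8.  -3.5  3.3] q [  5.  20. -22.  48.   0.  75.] gap -0.0
```

Call:
{"fn": "carry_out", "kwargs": {
  "moves": [
    [[0,-0.003,-0.005,0,-0.052],[0,-0.003,-0.005,0,-0.052],[0,-0.003,-0.005,0,-0.052],[0,-0.003,-0.005,0,-0.052]]
  ]
}}

```text
clock: 5.7
tool_pos: [0.536, 0.0985, -0.0025]
orientation: [-180.0, -0.5, 122.0]
ft_force: [-6.7, 9.4, 6.6]
finger_gap: 0.0001
grip_force: 6.2
```

```bash
python3 -c "
from h import *
st()
print(camera_info('side')['mtx'][0,0])"
```

```text
t 5.7 fix [-81.5 -82.6] z -2.5 yaw-fix 204.06 Ffix [-10.3  -5.4   6.6] q [  3.  19. -24.  47.   0.  61.] gap 0.0
440.1431504111881
```

Call:
{"fn": "carry_out", "kwargs": {
  "moves": [
    [[0,-0.002,-0.005,0,-0.052],[0,-0.0025,-0.005,0,-0.052],[0,-0.0025,-0.005,0,-0.052],[0,-0.0025,-0.005,0,-0.052]]
  ]
}}

```text
clock: 6.1
tool_pos: [0.5255, 0.0783, -0.0026]
orientation: [180.0, -0.4, 133.9]
ft_force: [-7.1, 8.6, 6.4]
finger_gap: -0.0
grip_force: 5.3
```

```bash
python3 -c "
from h import *
st();cv2.imwrite('pics/s4.png',cv2.resize(grab_frame('side')[195:290,255:375,::-1],None,fx=6,fy=6,interpolation=cv2.INTER_CUBIC))"
```

```text
t 6.1 fix [-62.9 -95.8] z -2.6 yaw-fix 215.96 Ffix [-9.5 -5.8  6.4] q [  1.  17. -26.  47.   0.  47.] gap -0.0
```

View pics/s4.png

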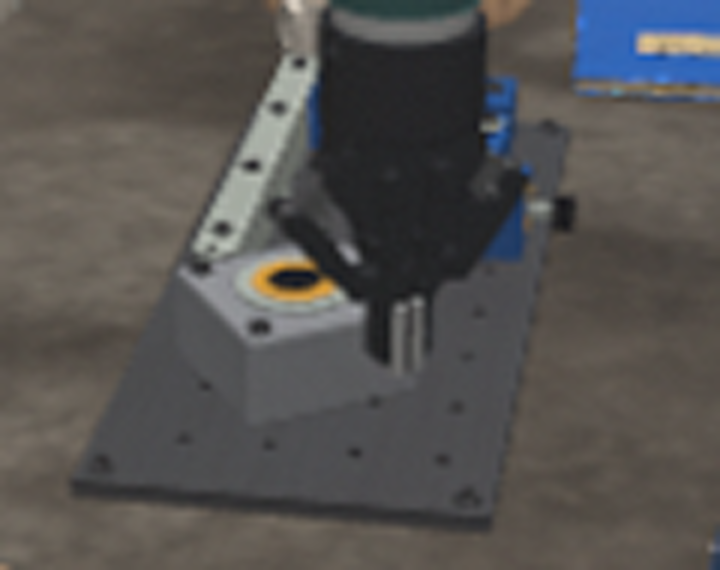

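Call:
{"fn": "carry_out", "kwargs": {
  "moves": [
    [[0,-0.0025,-0.005,0,-0.052],[0,-0.0025,-0.005,0,-0.052],[0,-0.0025,-0.0048,0,-0.052],[0,-0.0025,-0.0048,0,-0.052]]
  ]
}}

```text
clock: 6.55
tool_pos: [0.519, 0.0571, -0.0026]
orientation: [179.9, -0.5, 145.8]
ft_force: [-9.5, 9.1, 8.7]
finger_gap: 0.0001
grip_force: 6.1
```

```bash
python3 -c "
from h import *
st()"
```

```text
t 6.55 fix [ -42.8 -105.2] z -2.6 yaw-fix 227.87 Ffix [-10.3  -8.2   8.7] q [ -1.  17. -27.  47.   0.  33.] gap 0.0
```

Call:
{"fn": "carry_out", "kwargs": {
  "moves": [
    [[0,-0.0025,-0.005,0,-0.052],[0,-0.0025,-0.005,0,-0.052],[0,-0.0025,-0.005,0,-0.052],[0,-0.0025,-0.005,0,-0.052]]
  ]
}}

```text
clock: 6.95
tool_pos: [0.5164, 0.0349, -0.0026]
orientation: [179.9, -0.6, 157.7]
ft_force: [-11.2, 8.1, 11.8]
finger_gap: -0.0002
grip_force: 7.0
```

```bash
python3 -c "
from h import *
st()"
```

```text
t 6.95 fix [ -21.1 -110.8] z -2.6 yaw-fix 239.79 Ffix [-9.6 -9.9 11.8] q [ -3.  16. -28.  47.   0.  19.] gap -0.0
```

Call:
{"fn": "carry_out", "kwargs": {
  "moves": [
    [[0,-0.002,-0.005,-0.001,-0.052],[0,-0.002,-0.005,0,-0.052],[0,-0.0025,-0.005,0,-0.052],[0,-0.0025,-0.005,0,-0.052]]
  ]
}}

```text
clock: 7.35
tool_pos: [0.5187, 0.0109, -0.0026]
orientation: [-179.9, -0.5, 169.5]
ft_force: [-9.2, 2.3, 6.5]
finger_gap: -0.0001
grip_force: 4.8
```

```bash
python3 -c "
from h import *
st()"
```

```text
t 7.35 fix [   3.  -111.8] z -2.6 yaw-fix 251.63 Ffix [-3.6 -8.8  6.5] q [ -6.  16. -27.  47.  -0.   5.] gap -0.0
```

Call:
{"fn": "carry_out", "kwargs": {
  "moves": [
    [[0,-0.0023,-0.005,0,-0.052],[0,-0.0023,-0.005,0,-0.052],[0,-0.0023,-0.005,0,-0.052],[0,-0.0023,-0.005,0,-0.052]]
  ]
}}

```text
clock: 7.75
tool_pos: [0.5249, -0.0104, -0.0026]
orientation: [-180.0, -0.6, -178.6]
ft_force: [-10.6, 0.3, 6.6]
finger_gap: 0.0001
grip_force: 5.5
```

```bash
python3 -c "
from h import *
st()"
```

```text
t 7.75 fix [  24.9 -108.6] z -2.6 yaw-fix -96.47 Ffix [ -1.8 -10.5   6.6] q [ -8.  17. -27.  47.  -0. -10.] gap 0.0
```

Call:
{"fn": "carry_out", "kwargs": {
  "moves": [
    [[0,-0.0023,-0.005,0,-0.052],[0,-0.0023,-0.005,0,-0.052],[0,-0.002,-0.001,0,0]]
  ]
}}

```text
clock: 8.05
tool_pos: [0.5301, -0.0217, -0.0026]
orientation: [-180.0, -0.8, -172.7]
ft_force: [-18.2, -0.1, 15.5]
finger_gap: -0.0002
grip_force: 9.3
```

```bash
python3 -c "
from h import *
st()"
```

```text
t 8.05 fix [  36.8 -105. ] z -2.6 yaw-fix -90.64 Ffix [ -2.4 -18.   15.5] q [ -9.  18. -26.  47.  -0. -16.] gap -0.0
```

Call:
{"fn": "carry_out", "kwargs": {
  "moves": [
    [[0,0.005,0,0,0],[0,0.01,0,0,0],[0,0,0,-0.05,0],[0,0,0,-0.05,0],[0,0,0,-0.05,0],[0,-0.025,0.04,0,0],[0,-0.025,0.04,0,0],[0,-0.02,0.035,0,0],[0,0,0,0,0.142],[0,0,0,0,0.142],[0,0,0,0,0.142],[0,0,0,0,0.142]]
  ]
}}

```text
clock: 9.25
tool_pos: [0.5786, 0.1003, 0.149]
orientation: [180.0, 0.1, 154.4]
ft_force: [-0.1, -0.2, 0.5]
finger_gap: 0.0002
grip_force: 0.0
```

Call:
{"fn": "carry_out", "kwargs": {
  "moves": [
    [[0,0,0,0,0.143],[0,0,0,0,0.143],[0,0,0,0,0.143],[0,0,0,0,0.143],[0,0,0,0,0.143],[0,0,0,0,0.143],[0,0,0,0,0.143],[0,0,0,0,0],[0,0,0,0,0]]
  ]
}}

```text
clock: 10.15
tool_pos: [0.5781, 0.1002, 0.1488]
orientation: [179.9, 0.0, 97.6]
ft_force: [1.0, 0.6, -0.7]
finger_gap: 0.0
grip_force: 0.0
```

```bash
python3 - <<'E'
from h import *
o,_=st();KT=cam('wrist',o);im=grab_frame('wrist');cv2.imwrite('pics/w5.png',im[:,:,::-1])
# where model points fall
for l in[(0,.008,.056),(.02,0,.046),(.02,-.045,.055),(-.025,-.09,.055),(-.025,0,.055),(.065,0,.055)]:print(l,np.round(proj(np.r_[tow(*l[:2]),l[2]],KT)))
# warp top plane z=.055 to fixture map, 2 px/mm, x -60..120, y -130..40
g=np.array([(-60,40),(120,40),(120,-130),(-60,-130)],float)/1e3
src=np.float32([proj(np.r_[tow(*p),.055],KT) for p in g]);dst=np.float32([(0,0),(720,0),(720,680),(0,680)])
w=cv2.warpPerspective(im,cv2.getPerspectiveTransform(src,dst),(720,680),flags=cv2.INTER_CUBIC)
for y in range(-110,20,20):cv2.line(w,(0,(40-y)*4),(8,(40-y)*4),(255,0,0),1)
for x in range(-60,120,20):cv2.line(w,((x+60)*4,0),((x+60)*4,8),(255,0,0),1)
cv2.imwrite('pics/w5w.png',w[:600,:,::-1])
E
```

```text
t 10.15 fix [-77.4 -40.7] z 148.8 yaw-fix 179.65 Ffix [-0.4  1.1 -0.7] q [  4.  14. -10.  66.  -0.  86.] gap 0.0
(0, 0.008, 0.056) [366. 317.]
(0.02, 0, 0.046) [355. 330.]
(0.02, -0.045, 0.055) [307. 336.]
(-0.025, -0.09, 0.055) [255. 292.]
(-0.025, 0, 0.055) [358. 291.]
(0.065, 0, 0.055) [355. 376.]
```

View pics/w5w.png

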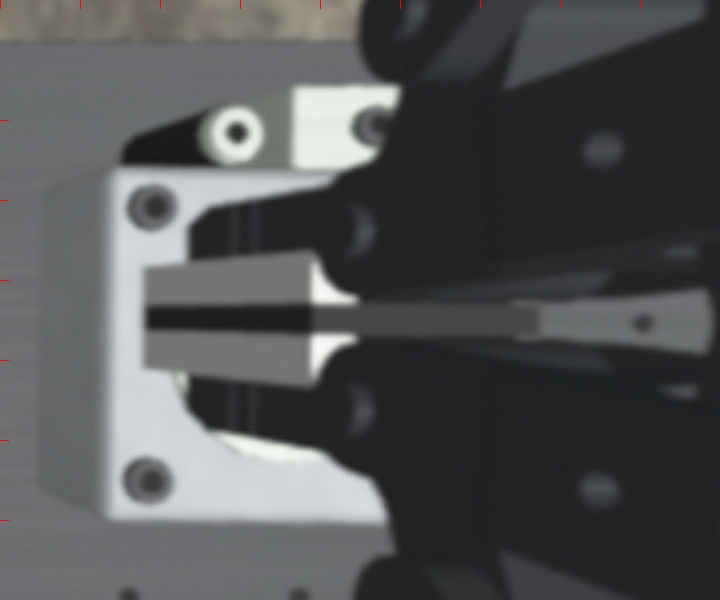

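Call:
{"fn": "carry_out", "kwargs": {
  "moves": [
    [[0,0,-0.006,0.05,-0.006],[0,0,0,0.05,0],[0,0,0,0.035,0],[0,0,0,0.017,0],[0,-0.01,0,0,0],[0,-0.01,0,0,0],[0,-0.006,0,0,0],[0,-0.006,0,0,0]]
  ]
}}

```text
clock: 11.0
tool_pos: [0.5779, 0.067, -0.0013]
orientation: [179.8, 0.0, 97.7]
ft_force: [-0.1, 0.3, 0.3]
finger_gap: -0.0002
grip_force: 0.0
```

```bash
python3 -c "
from h import *
st()"
```

```text
t 11.0 fix [-44.4 -45.5] z -1.3 yaw-fix 179.81 Ffix [-0.3 -0.   0.3] q [  0.  21. -20.  48.  -0.  83.] gap -0.0
```

Call:
{"fn": "carry_out", "kwargs": {
  "moves": [
    [[0,-0.004,0,0,0],[0,-0.004,0,0,0],[0,-0.004,0,0,0]]
  ]
}}

```text
clock: 11.3
tool_pos: [0.5788, 0.0581, -0.0013]
orientation: [179.8, -0.3, 97.8]
ft_force: [-1.1, 6.7, 4.9]
finger_gap: 0.0006
grip_force: 3.4
```

```bash
python3 -c "
from h import *
st()"
```

```text
t 11.3 fix [-35.6 -45.8] z -1.3 yaw-fix 179.9 Ffix [-6.7 -0.2  4.9] q [ -1.  21. -20.  48.   0.  81.] gap 0.001
```

Call:
{"fn": "carry_out", "kwargs": {
  "moves": [
    [[0,-0.004,0,0,0],[0,-0.004,0,0,0],[0,-0.004,0,0,0],[0,-0.004,0,0,0]]
  ]
}}

```text
clock: 11.7
tool_pos: [0.5808, 0.0425, -0.0013]
orientation: [179.8, -0.3, 97.8]
ft_force: [-0.6, 6.4, 5.1]
finger_gap: -0.0002
grip_force: 3.5
```

```bash
python3 -c "
from h import *
st()"
```

```text
t 11.7 fix [-19.8 -46. ] z -1.3 yaw-fix 179.93 Ffix [-6.4  0.3  5.1] q [ -2.  21. -20.  48.   0.  80.] gap -0.0
```

Call:
{"fn": "carry_out", "kwargs": {
  "moves": [
    [[0,-0.005,0,0,0],[0,-0.005,0,0,0],[0,-0.005,0,0,0],[0,-0.005,0,0,0],[0,-0.005,0,0,0]]
  ]
}}

```text
clock: 12.2
tool_pos: [0.5843, 0.0175, -0.0013]
orientation: [179.8, -0.3, 97.8]
ft_force: [-0.6, 7.3, 4.7]
finger_gap: 0.0001
grip_force: 3.3
```

```bash
python3 -c "
from h import *
st()"
```

```text
t 12.2 fix [  5.4 -45.9] z -1.3 yaw-fix 179.92 Ffix [-7.3  0.4  4.7] q [ -5.  22. -20.  49.   0.  77.] gap 0.0
```

Call:
{"fn": "carry_out", "kwargs": {
  "moves": [
    [[0,0.005,0,0,0],[0,0.012,0,0,0],[0,0,-0.03,0,0],[0,0,-0.03,0,0],[0,0,-0.015,0,0],[0,-0.03,0,0,0],[0,-0.03,0,0,0],[0,-0.006,0,0,0],[0,0,0.006,0,0],[0,0,0.003,0,0],[0,0,0,0,0]]
  ]
}}

```text
clock: 13.3
tool_pos: [0.5247, -0.041, -0.0033]
orientation: [180.0, -0.0, 97.8]
ft_force: [-0.6, 0.1, 1.4]
finger_gap: 0.0003
grip_force: 0.0
```

```bash
python3 -c "
from h import *
st()"
```

```text
t 13.3 fix [  55.1 -113. ] z -3.3 yaw-fix 179.91 Ffix [-0.2 -0.5  1.4] q [-12.  17. -27.  46.   0.  71.] gap 0.0
```

Call:
{"fn": "carry_out", "kwargs": {
  "moves": [
    [[0,0,0.002,0,0],[0,0,0.001,0,0]]
  ]
}}

```text
clock: 13.5
tool_pos: [0.5271, -0.0409, -0.0033]
orientation: [-180.0, -0.0, 97.8]
ft_force: [-0.2, 0.4, -0.2]
finger_gap: 0.0001
grip_force: 0.0
```

Call:
{"fn": "carry_out", "kwargs": {
  "moves": [
    [[0,0,0.001,0,0],[0,0,0.001,0,0]]
  ]
}}

```text
clock: 13.7
tool_pos: [0.5291, -0.0411, -0.0033]
orientation: [-180.0, -0.0, 97.8]
ft_force: [0.6, -0.7, 0.3]
finger_gap: -0.0002
grip_force: 0.0
```

Pusher now at y ≈ -108; continue until it touches.

Call:
{"fn": "carry_out", "kwargs": {
  "moves": [
    [[0,0,0.001,0,0],[0,0,0.001,0,0]]
  ]
}}

```text
clock: 13.9
tool_pos: [0.5311, -0.0411, -0.0032]
orientation: [-180.0, -0.0, 97.7]
ft_force: [-1.2, -0.2, 0.1]
finger_gap: 0.0001
grip_force: 1.3
```

Call:
{"fn": "carry_out", "kwargs": {
  "moves": [
    [[0,0,0.001,0,0],[0,0,0.001,0,0]]
  ]
}}

```text
clock: 14.1
tool_pos: [0.5309, -0.0411, -0.0034]
orientation: [-179.8, 0.0, 97.7]
ft_force: [-6.3, -1.3, 5.5]
finger_gap: -0.0005
grip_force: 3.5
```

Call:
{"fn": "carry_out", "kwargs": {
  "moves": [
    [[0,0,0.001,0,0],[0,0,0.001,0,0]]
  ]
}}

```text
clock: 14.3
tool_pos: [0.5308, -0.041, -0.0036]
orientation: [-179.5, 0.0, 97.7]
ft_force: [-10.2, -2.4, 9.8]
finger_gap: -0.0002
grip_force: 5.5
```

```bash
python3 -c "
from h import *
st()"
```

```text
t 14.3 fix [  56. -107.] z -3.6 yaw-fix 179.8 Ffix [  1.  -10.5   9.8] q [-11.  18. -26.  47.  -0.  71.] gap -0.0
```

Call:
{"fn": "carry_out", "kwargs": {
  "moves": [
    [[0,0,-0.004,0,0],[0,0,-0.008,0,0],[0,0.035,0,0,0],[0,0.035,0,0,0],[0,0,0.03,0,0],[0,0,0.03,0,0],[0,0,0.012,0,0],[0,-0.01,0,0,0],[0,-0.006,0,0,0],[0,-0.004,0,0,0]]
  ]
}}

```text
clock: 15.3
tool_pos: [0.5861, 0.0164, -0.0037]
orientation: [-179.9, -0.1, 97.7]
ft_force: [-0.3, 2.2, 1.1]
finger_gap: 0.0002
grip_force: 1.6
```

```bash
python3 -c "
from h import *
st()"
```

```text
t 15.3 fix [  6.8 -44.3] z -3.7 yaw-fix 179.77 Ffix [-2.2 -0.   1.1] q [ -5.  22. -19.  49.   0.  78.] gap 0.0
```

Call:
{"fn": "carry_out", "kwargs": {
  "moves": [
    [[0,-0.005,0,0,0],[0,-0.005,0,0,0],[0,-0.005,0,0,0],[0,-0.005,0,0,0],[0,-0.005,0,0,0],[0,-0.005,0,0,0]]
  ]
}}

```text
clock: 15.9
tool_pos: [0.5899, -0.0108, -0.0036]
orientation: [-179.9, -0.3, 97.8]
ft_force: [-3.2, 7.6, 1.4]
finger_gap: 0.0005
grip_force: 4.1
```

Call:
{"fn": "carry_out", "kwargs": {
  "moves": [
    [[0,-0.005,0,0,0],[0,-0.005,0,0,0],[0,-0.004,0,0,0],[0,-0.004,0,0,0]]
  ]
}}

```text
clock: 16.3
tool_pos: [0.5925, -0.0293, -0.0037]
orientation: [-179.9, -0.2, 97.8]
ft_force: [-2.6, 6.2, 1.6]
finger_gap: -0.0005
grip_force: 3.1
```

Call:
{"fn": "carry_out", "kwargs": {
  "moves": [
    [[0,-0.004,0,0,0],[0,-0.004,0,0,0],[0,-0.004,0,0,0]]
  ]
}}

```text
clock: 16.6
tool_pos: [0.5942, -0.0412, -0.0036]
orientation: [-179.9, -0.2, 97.8]
ft_force: [-2.2, 5.0, 1.6]
finger_gap: -0.0002
grip_force: 3.0
```

```bash
python3 -c "
from h import *
st()"
```

```text
t 16.6 fix [ 64.9 -44.2] z -3.6 yaw-fix 179.87 Ffix [-5.3 -1.5  1.6] q [-10.  23. -18.  49.   0.  72.] gap -0.0
```

Passing the latch at ~5–8 N. Continue to near the stop.

Call:
{"fn": "carry_out", "kwargs": {
  "moves": [
    [[0,-0.005,0,0,0],[0,-0.005,0,0,0],[0,-0.005,0,0,0],[0,-0.005,0,0,0]]
  ]
}}

```text
clock: 17.0
tool_pos: [0.597, -0.0611, -0.0036]
orientation: [-179.9, -0.2, 97.8]
ft_force: [-2.2, 5.8, 1.8]
finger_gap: 0.0001
grip_force: 2.9
```

Call:
{"fn": "carry_out", "kwargs": {
  "moves": [
    [[0,-0.005,0,0,0],[0,-0.005,0,0,0],[0,-0.005,0,0,0],[0,-0.005,0,0,0]]
  ]
}}

```text
clock: 17.4
tool_pos: [0.5998, -0.081, -0.0036]
orientation: [-179.9, -0.2, 97.8]
ft_force: [-1.9, 5.6, 0.8]
finger_gap: -0.0003
grip_force: 2.8
```

Call:
{"fn": "carry_out", "kwargs": {
  "moves": [
    [[0,-0.004,0,0,0],[0,-0.004,0,0,0],[0,-0.004,0,0,0]]
  ]
}}

```text
clock: 17.7
tool_pos: [0.6015, -0.0929, -0.0036]
orientation: [-179.9, -0.2, 97.8]
ft_force: [-0.6, 5.5, 0.8]
finger_gap: -0.0003
grip_force: 2.8
```

```bash
python3 -c "
from h import *
st()"
```

```text
t 17.7 fix [117.1 -44.1] z -3.6 yaw-fix 179.87 Ffix [-5.5  0.1  0.8] q [-15.  24. -16.  50.   0.  67.] gap -0.0
```

Call:
{"fn": "carry_out", "kwargs": {
  "moves": [
    [[0,-0.002,0,0,0],[0,-0.002,0,0,0]]
  ]
}}

```text
clock: 17.9
tool_pos: [0.602, -0.0967, -0.0037]
orientation: [-179.9, -0.2, 97.8]
ft_force: [-1.7, 8.4, 2.1]
finger_gap: -0.0004
grip_force: 4.7
```

Call:
{"fn": "carry_out", "kwargs": {
  "moves": [
    [[0,-0.002,0,0,0],[0,-0.002,0,0,0]]
  ]
}}

```text
clock: 18.1
tool_pos: [0.6023, -0.0989, -0.0036]
orientation: [-179.9, -0.4, 97.8]
ft_force: [-1.2, 10.5, 3.2]
finger_gap: -0.0003
grip_force: 5.1
```

Call:
{"fn": "carry_out", "kwargs": {
  "moves": [
    [[0,-0.002,0,0,0],[0,-0.002,0,0,0]]
  ]
}}

```text
clock: 18.3
tool_pos: [0.6028, -0.1023, -0.0036]
orientation: [-179.9, -0.4, 97.8]
ft_force: [-2.0, 11.7, 3.6]
finger_gap: 0.0002
grip_force: 5.8
```

Call:
{"fn": "carry_out", "kwargs": {
  "moves": [
    [[0,-0.002,0,0,0]]
  ]
}}

```text
clock: 18.4
tool_pos: [0.603, -0.104, -0.0036]
orientation: [-179.9, -0.5, 97.8]
ft_force: [-2.4, 12.4, 3.8]
finger_gap: 0.0001
grip_force: 6.1
```

```bash
python3 -c "
from h import *
st()"
```

```text
t 18.4 fix [128.3 -44.1] z -3.6 yaw-fix 179.94 Ffix [-12.6  -0.7   3.8] q [-16.  24. -16.  50.   0.  66.] gap 0.0
```

Call:
{"fn": "carry_out", "kwargs": {
  "moves": [
    [[0,-0.001,0,0,0]]
  ]
}}

```text
clock: 18.5
tool_pos: [0.6031, -0.1048, -0.0036]
orientation: [-179.9, -0.5, 97.8]
ft_force: [-2.8, 11.3, 2.7]
finger_gap: -0.0003
grip_force: 5.7
```

Call:
{"fn": "carry_out", "kwargs": {
  "moves": [
    [[0,-0.001,0,0,0]]
  ]
}}

```text
clock: 18.6
tool_pos: [0.6033, -0.106, -0.0036]
orientation: [-179.9, -0.4, 97.8]
ft_force: [-2.0, 10.6, 2.9]
finger_gap: -0.0
grip_force: 5.7
```

Call:
{"fn": "carry_out", "kwargs": {
  "moves": [
    [[0,-0.001,0,0,0]]
  ]
}}

```text
clock: 18.7
tool_pos: [0.6033, -0.1063, -0.0036]
orientation: [-179.9, -0.5, 97.9]
ft_force: [-1.8, 14.7, 3.8]
finger_gap: -0.0
grip_force: 7.3
```

```bash
python3 -c "
from h import *
st()"
```

```text
t 18.7 fix [130.7 -44.1] z -3.6 yaw-fix 179.96 Ffix [-14.8   0.3   3.8] q [-16.  24. -16.  50.   0.  66.] gap -0.0
```

Call:
{"fn": "carry_out", "kwargs": {
  "moves": [
    [[0,-0.0005,0,0,0],[0,0,0,0,0],[0,0,0,0,0]]
  ]
}}

```text
clock: 19.0
tool_pos: [0.6033, -0.1062, -0.0036]
orientation: [-179.9, -0.6, 97.9]
ft_force: [-1.3, 13.5, 4.4]
finger_gap: 0.0001
grip_force: 7.0
```

Call:
{"fn": "carry_out", "kwargs": {
  "moves": [
    [[0,0.002,0,0,0],[0,0.001,0,0,0]]
  ]
}}

```text
clock: 19.2
tool_pos: [0.6034, -0.1065, -0.0036]
orientation: [-179.9, -0.2, 97.8]
ft_force: [-1.4, 5.0, 0.5]
finger_gap: 0.0002
grip_force: 2.5
```

Call:
{"fn": "carry_out", "kwargs": {
  "moves": [
    [[0,0.001,0,0,0],[0,0,0,0,0]]
  ]
}}

```text
clock: 19.4
tool_pos: [0.6034, -0.1066, -0.0037]
orientation: [-179.9, -0.1, 97.8]
ft_force: [-2.4, 4.7, 0.4]
finger_gap: -0.0002
grip_force: 2.6
```

```bash
python3 -c "
from h import *
st()"
```

```text
t 19.4 fix [130.9 -44.1] z -3.7 yaw-fix 179.85 Ffix [-5.  -1.7  0.4] q [-16.  24. -16.  50.   0.  66.] gap -0.0
```

Call:
{"fn": "carry_out", "kwargs": {
  "moves": [
    [[0,0.002,0,0,0],[0,0,0,0,0]]
  ]
}}

```text
clock: 19.6
tool_pos: [0.6035, -0.1054, -0.0036]
orientation: [-179.9, -0.0, 97.7]
ft_force: [-2.5, 3.5, -0.8]
finger_gap: -0.0
grip_force: 1.6
```

Call:
{"fn": "carry_out", "kwargs": {
  "moves": [
    [[0,0.002,0,0,0],[0,0,0,0,0]]
  ]
}}

```text
clock: 19.8
tool_pos: [0.6058, -0.1044, -0.0025]
orientation: [179.9, 0.1, 97.7]
ft_force: [-0.2, 0.4, -0.2]
finger_gap: 0.0002
grip_force: 0.0
```

Call:
{"fn": "carry_out", "kwargs": {
  "moves": [
    [[0,0.002,0,0,0],[0,0,0,0,0]]
  ]
}}

```text
clock: 20.0
tool_pos: [0.6047, -0.1018, -0.0027]
orientation: [179.9, 0.1, 97.7]
ft_force: [0.8, -0.2, -0.5]
finger_gap: 0.0
grip_force: 0.0
```

```bash
python3 -c "
from h import *
st()"
```

```text
t 20.0 fix [126.4 -42.1] z -2.7 yaw-fix 179.82 Ffix [ 0.3  0.7 -0.5] q [-16.  24. -16.  50.  -0.  67.] gap 0.0
```

Call:
{"fn": "carry_out", "kwargs": {
  "moves": [
    [[0,0.02,0,0,0],[0,0,0,-0.05,0],[0,0,0,-0.05,0],[0,0,0,-0.05,0],[0,0.04,0,-0.02,0],[0,0.04,0,0,0],[0,0.04,0,0,0],[0,0,0,0,0],[0,0,0,0,0]]
  ]
}}

```text
clock: 20.9
tool_pos: [0.5851, 0.038, 0.167]
orientation: [180.0, 0.0, 97.8]
ft_force: [0.1, -0.0, 0.2]
finger_gap: -0.0003
grip_force: 0.0
```

```bash
python3 - <<'E'
from h import *
o,_=st();KT=cam('wrist',o);w=grab_frame('wrist');s=grab_frame('side')
cv2.imwrite('pics/w6.png',w[:,:,::-1]);cv2.imwrite('pics/s6.png',s[:,:,::-1])
def brass(im):h=cv2.cvtColor(im,cv2.COLOR_RGB2HSV);return cv2.inRange(h,(10,110,110),(30,255,255))
def comps(m):
    n,l,st_,c=cv2.connectedComponentsWithStats(m);return [(tuple(st_[i]),np.round(c[i],1)) for i in range(1,n) if st_[i][4]>8]
s2=cv2.imread('pics/s2.png')[:,:,::-1]
s2=cv2.resize(s2,(120,95),interpolation=cv2.INTER_AREA)
print('side before',comps(brass(s2)));print('side after',comps(brass(s[195:290,255:375])))
# rectified at z=.045 over latch area, fixture x 90..260, y -125..15, 2px/mm
def warp(im,KT,z):
    g=np.array([(90,15),(260,15),(260,-125),(90,-125)])/1e3
    src=np.float32([proj(np.r_[tow(*p),z],KT) for p in g])
    return cv2.warpPerspective(im,cv2.getPerspectiveTransform(src,np.float32([(0,0),(340,0),(340,280),(0,280)])),(340,280))
fix=lambda c:[(((b[0]/2+90),15-(b[1]+b[3])/2,(b[0]+b[2])/2+90,15-b[1]/2),b[4]) for b,_ in c]
print('wrist now (x0,y0,x1,y1 mm)',fix(comps(brass(warp(w,KT,.045)))))
# initial wrist view pose
T=dict(tool_pos=np.array([.62415,.00007,.19526]),orientation=np.array([-179.8755,-.0134,89.9993]))
print('wrist start',fix(comps(brass(warp(cv2.imread('pics/wrist0.png')[:,:,::-1],cam('wrist',T),.045)))))
# block top light region
W=warp(w,KT,.055);m=((W.min(2)>150)&(np.ptp(W,2)<25)).astype(np.uint8)
print('light',[x for x in fix(comps(m)) if x[1]>300])
E
```

```text
t 20.9 fix [-14.8 -42.3] z 167.0 yaw-fix 179.94 Ffix [0.  0.1 0.2] q [-3. 13. -9. 68. -0. 80.] gap -0.0
side before [((np.int32(72), np.int32(29), np.int32(5), np.int32(12), np.int32(42)), array([74.2, 33.7])), ((np.int32(35), np.int32(52), np.int32(10), np.int32(6), np.int32(28)), array([40.6, 54.9])), ((np.int32(53), np.int32(61), np.int32(9), np.int32(7), np.int32(42)), array([56.4, 64.2]))]
side after [((np.int32(56), np.int32(16), np.int32(12), np.int32(4), np.int32(26)), array([61.7, 17.6])), ((np.int32(72), np.int32(29), np.int32(5), np.int32(12), np.int32(43)), array([74.2, 33.8]))]
wrist now (x0,y0,x1,y1 mm) [((np.float64(203.5), np.float64(-36.5), np.float64(209.5), np.float64(-31.5)), np.int32(93)), ((np.float64(176.0), np.float64(-48.5), np.float64(190.5), np.float64(-34.0)), np.int32(548)), ((np.float64(90.0), np.float64(-103.5), np.float64(122.5), np.float64(-84.5)), np.int32(1565))]
wrist start [((np.float64(94.5), np.float64(-103.0), np.float64(137.5), np.float64(-79.0)), np.int32(3044))]
light [((np.float64(90.0), np.float64(-3.5), np.float64(114.0), np.float64(15.0)), np.int32(1284)), ((np.float64(153.0), np.float64(-47.0), np.float64(168.5), np.float64(-35.0)), np.int32(531))]
```

```bash
python3 -c "
from h import *
print(tofix(ray((316.7,212.6),.055,cam('side'))))
print(sign_off())"
```

```text
[ 0.1891509  -0.04575609]
the job is handed in; nothing more can be done
None
```

The valve block is in the blue nest, nipple first in the slot. It was squared on the fence first, and the spring latch is shut behind it. The latch nose looks the same in the side camera as before loading, and the block held when I backed off. Readings between moves never passed about 24 N of total force, and the job was handed in at about 21 s. Early on the shut fingers hovered over the block without touching it, because they are about 30 mm shorter than stated; I worked about 30 mm lower after that.

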